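# Fetch the stub block from the push-to-open cabinet and set it in the drill vise

## Robot

A 7-joint arm with a two-finger parallel gripper is mounted at the origin on the work surface. World frame = base frame: x ahead of the robot, y to its left, z up, the work surface at z = 0. Lengths are in m, angles in rad, forces in N, time in s.
With the tool pointing down it reaches from about 0.4 to 0.85 m from the base axis. Payload 6.9 kg.
Tool frame: the origin (TCP) lies midway between the tips of the shut fingers; the grasp point (between the pads) lies 19 mm behind it; z points along the fingers, y is the direction in which the jaws open and shut (so a half turn about z gives the same grasp; the last joint's range is limited). The gripper opens to 85 mm and grips with 20 to 120 N. Pads are 22 mm wide; open, the fingers measure 114 mm over their backs; the gripper's body (76 mm by 85 mm) begins 54 mm behind the grasp point. The pads swing forward as they close: fully open they stand 13 mm farther back than shut.
Start: joints at [1.206, 0.507, -0.238, 1.5, 0.126, 1.149, -0.155], TCP at [0.283, -0.557, 0.231] pointing down, gripper open.
Joint ranges: [-3.08, 3.08], [-0.24, 2.05], [-1.43, 1.35], [0, 2.5], [-1.52, 4.66], [0.17, 1.96], [-2.89, 2.89]. Speed limits (rad/s): [2.39, 2.39, 3.14, 3.14, 3.14, 3.14, 3.14].

## Interface

Orientations are given as [roll, pitch, yaw] about the fixed x, y, z axes, in that order (R = Rz(yaw) Ry(pitch) Rx(roll)).
In Python, from station import arm gives the robot as it stands. The module is installed in compiled form; this text tells all that it offers.
- The arm moves only by the tool step_arm, never from a script. Its argument "moves" is text: rows parted by semicolons, each of 5 numbers parted by spaces: the shift along the tool's x, y, z in m, then the turn about the tool's z in rad, then the finger opening in m, from 0 to 0.0854. A call has exactly 5 rows; each row shifts and turns the commanded pose from where the row before left it, along the tool's axes as they then stand; what a row does not reach is not made up. A row lasts 1/10 s, in which the tool goes at most 50 mm and 8.59 degrees, less where a joint would pass 70% of its speed; a pose out of reach is approached as far as the arm can. A call is refused whole if a number of a shift passes 0.05 or a number of a turn 0.15, either way. A call with a gripper value outside its range is refused whole. The fingers move at their own pace and stop on an object; "newtons" is the grip in N (left out, the last holds). Time passes only in rows, so rows that do not move let the fingers close, or fill a call up. It gives the time, the measured TCP pose, the force and the opening at its end, in the units of the state.
- arm.sense(): the state, without advancing time (a new reading comes with each control period).
- arm.camera(name): name is "side" or "top"; returns the picture (384x512x3 uint8, red, green, blue); there is no depth.
- arm.calibration(name): a dict with "K" (3x3 intrinsics, pixels), "pose" (4x4, takes a point from camera to world coordinates). Camera axes: x right, y up, looking along -z (the intrinsics and any distortion apply to the point x, -y, -z); pixel columns grow to the right and rows downward; lengths in m; the calibration is good to about 2 mm. A picture is of the moment at which its call begins. calibration takes no time and is no camera call.
- arm.hand_in(): hands the job in, once; it reports no verdict.
The state is a dict: "t": time; "joint_positions": joint angles; "joint_vel": joint speeds; "effort": joint torques, N m; "tcp_pos": TCP position; "eef_rot": TCP orientation; "contact_force": force on the tool from outside, world axes, zero at the start; "ft_torque": the same for the moment, N m; "width": opening from 0.0 (shut) to 1.0 (fully open).
Only numpy, scipy, OpenCV 4.12 (cv2) and the standard library are available. Lean on these libraries where they do the work, as an engineer would, in place of code of your own. Each camera call takes 0.05 s, during which the arm holds its last target. There are 200 camera calls.

## Task

Open the bench cabinet by pressing its flap inward near the top until the catch lets go and the flap drops fully open, and leave it open. Take out the block with the single round stub and set it down, without dropping it, flat on the bed of the green drill vise, standing upright, square to the jaws and at the middle of their width. Leave the other block in its place in the cabinet and do not disturb the can, the tin and the bottle on the bench.

Things in the scene. Friction and masses are not known exactly. Their poses are not given: they have to be found in the camera images.
- cabinet: Fixed grey bench cabinet, 190 mm deep (x), 320 wide (y), 170 high; origin at the centre of its underside, x inward from its front, z up. Front lip at x = -95; the front leans back 0.61 rad. Top (clear window, underside at z = 160) starts at x = 0. Inside: 290 wide, floor at z = 20. The blocks stand just ahead of the top's front edge, so the tool must lean in, 35 to 45 degrees from vertical.
- flap (a joint): Angle (rad) of the cabinet's leaning aluminium front flap, 284 mm wide, 165 long, 12 thick, hinged along its bottom edge (cabinet x = -87, z = 22). 0 shut and caught; negative pressed inward (stop at -0.045); 2.18 fully open, lying level towards the robot, upper face 28 mm above the bench. No handle. Once the catch is freed and the finger draws back, it springs fully open by itself in about 1 s.
- flap_pad (a point): Centre of the outer face of a thin round dark rubber pad, 32 mm across, mid-width near the top of the flap: the place to press. It is 135 mm from the hinge, about 137 mm above the bench when shut. x axis: square into the flap (the way to press; shut, it points inward and 0.61 rad below level). Pressing it 4 mm or more (3 to 5 N; hard stop at 6 mm) frees the catch for good.
- stub_block: The wanted block, aluminium, 0.13 to 0.25 kg: base 40 x 40 x 25 mm high with ONE round stub, 30 mm across and 40 high, in the middle on top (65 high in all). Origin at the centre of its underside, z up along the stub, x and y square to the sides. Grip the stub, about 50 mm above the underside. It stands at cabinet x about -15, y about +60 or -60.
- clevis_block: The other block, to be left alone, beside the wanted one on the cabinet's floor (either may be left or right, about 120 mm apart): the same 40 x 40 x 25 mm aluminium base but with TWO flat upright ears (65 mm high in all). Origin at the centre of its underside, z up.
- vise: Fixed green drill vise, 190 mm long (x), 130 wide at the feet; origin at the centre of its underside, z up. Bed between the jaws: level steel at z = 35 mm. Jaws 90 mm wide (along y, centred on y = 0), tops at z = 60. Inner face of the fixed jaw at x = +30; the moving jaw faces it from -x. A spindle with a small ball handle sticks out to about x = -190 at z = 46.
- vise_jaw (a joint): Opening of the moving jaw beyond 50 mm (m): the gap between the jaws is 0.050 + this value (0 to 0.014). The moving jaw's inner face is at x = -0.020 - this value in the vise frame. Stiff: it needs about 25 N to move.
- spray_can: Loose spray can 58 mm across, about 190 mm high, steel with a red band; origin at the centre of its underside. Bystander.
- oil_tin: Loose rectangular steel tin 60 x 100 x 130 mm (150 mm with its cap), paper label; origin at the centre of its underside. Bystander.
- glue_bottle: Loose white plastic bottle 52 mm across, about 130 mm high; origin at the centre of its underside. Bystander.

How it is judged:
By the outcome, as a careful person would: the job done as asked, in the order asked, and still so for the second after the job is handed in, with the robot touching nothing.
It also fails if it takes over 54 s, if anything falls off the work surface, if the arm or the gripper's body presses on something with over 40 N, if the wrist force passes 120 N, or if a joint passes its speed limit or range.

## Working session

There is one attempt and no reset: what is moved stays moved. The work goes in short steps, Python scripts to look and compute and a tool call to move; the robot and the scene stay as the last step left them, time stands still between calls to the robot, and variables do not carry over. Pictures are saved under pics/ and viewed, about 8 in all and at most 12, crops included, and the job is handed in when it is done.

Besides the shell and the picture viewer there is one more tool, called after "Call:" in YAML: its name, and indented under it one key for each argument. step_arm: Moves the arm, as the interface text tells. Its arguments: {"type":"object","properties":{"moves":{"type":"string"},"newtons":{"type":"number"}},"required":["moves"]}

```bash
mkdir -p pics
python3 - <<'E'
from station import arm
import cv2,numpy as np
print(arm.sense())
for n in("side","top"):
    im=arm.camera(n); cv2.imwrite(f"pics/{n}0.png",im[:,:,::-1]); c=arm.calibration(n); print(n,{k:np.round(v,4).tolist() if not isinstance(v,str) else v for k,v in c.items()})
E
```

```text
{'t': 0.0, 'joint_positions': array([ 1.20550711,  0.50835562, -0.23749664,  1.5011279 ,  0.12570313,
        1.14888826, -0.15478977]), 'joint_vel': array([ 0.00082368, -0.0001292 ,  0.00122499, -0.00226135, -0.0011724 ,
        0.0002202 , -0.00055008]), 'effort': array([ 6.60302635e-05, -6.20594072e+01, -2.18645856e+00, -2.49649966e+01,
        1.27313042e-02,  1.19979051e-02, -3.24262908e-05]), 'tcp_pos': array([ 0.28318462, -0.55660674,  0.23041935]), 'eef_rot': array([-3.13980224e+00,  4.59495537e-05,  4.70792916e-01]), 'contact_force': array([-0.22862308, -0.53902361, -0.62307117]), 'ft_torque': array([ 0.00878599, -0.01104772,  0.03031864]), 'width': 0.9970043413358819}
side {'K': [[375.5318, 0.0, 257.38], [0.0, 375.5318, 191.7707], [0.0, 0.0, 1.0]], 'pose': [[-0.8886, 0.3049, -0.3426, 0.2365], [-0.4582, -0.6226, 0.6344, 0.6723], [-0.0199, 0.7207, 0.6929, 0.757], [0.0, 0.0, 0.0, 1.0]]}
top {'K': [[403.8981, 0.0, 263.0021], [0.0, 403.8981, 196.6239], [0.0, 0.0, 1.0]], 'pose': [[0.0129, 0.9936, -0.1123, 0.4531], [-0.9995, 0.0161, 0.0273, 0.0655], [0.0289, 0.1119, 0.9933, 1.0688], [0.0, 0.0, 0.0, 1.0]]}
```

View pics/side0.png

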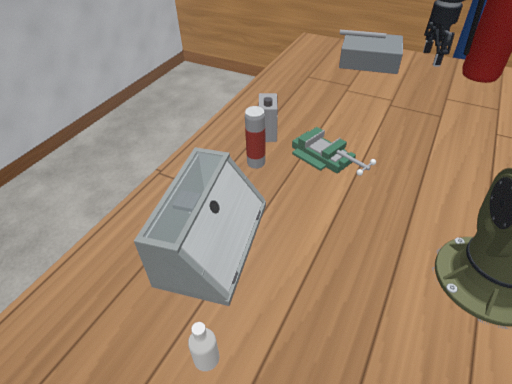

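View pics/top0.png

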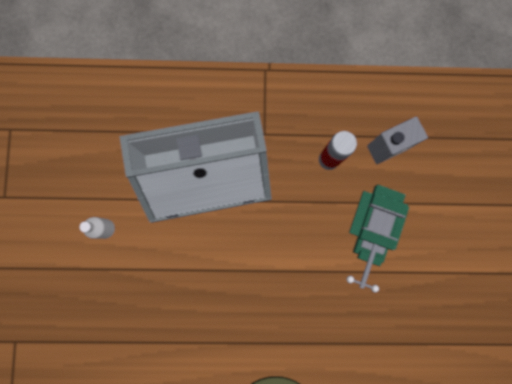

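The side view shows the cabinet (pad ~(214,207)) and the vise (~(323,150)). The top view shows the pad at ~(200,173) and the vise bed at ~(382,222), with its spindle towards (363,285). The can, tin and bottle are clear of both. Next I'll enlarge and measure.

```bash
cat > h.py <<'E'
import numpy as np,cv2
from station import arm
from scipy.spatial.transform import Rotation as Ro
def ray(n,u,v):
    c=arm.calibration(n);K=np.array(c["K"]);P=np.array(c["pose"])
    d=np.linalg.solve(K,[u,v,1.]);d=P[:3,:3]@(d*[1,-1,-1]);return P[:3,3],d/np.linalg.norm(d)
def onz(n,u,v,z):
    o,d=ray(n,u,v);return o+d*(z-o[2])/d[2]
def tri(a,b):
    (o,d),(p,e)=ray("top",*a),ray("side",*b)
    s,t=np.linalg.lstsq(np.c_[d,-e],p-o,rcond=None)[0];q,r=o+s*d,p+t*e
    return (q+r)/2,np.linalg.norm(q-r)
def proj(n,X):
    c=arm.calibration(n);K=np.array(c["K"]);P=np.array(c["pose"])
    x=P[:3,:3].T@(np.asarray(X,float)-P[:3,3])*[1,-1,-1];x=K@x;return x[:2]/x[2]
def rd(n,f): return cv2.imread(f)
E
python3 - <<'E'
from h import *
for n,(x0,y0,x1,y1) in dict(top=(170,150,230,195),side=(195,190,235,225)).items():
    im=cv2.imread(f"pics/{n}0.png"); c=im[y0:y1,x0:x1].max(2); m=(c<60)
    ys,xs=np.nonzero(m); print(n,"pad",xs.mean()+x0,ys.mean()+y0,len(xs))
    if n=="top":a=(xs.mean()+x0,ys.mean()+y0)
    else:b=(xs.mean()+x0,ys.mean()+y0)
print("pad",tri(a,b), onz("top",*a,.137),onz("side",*b,.137))
im=cv2.imread("pics/top0.png");hsv=cv2.cvtColor(im,cv2.COLOR_BGR2HSV)
m=cv2.inRange(hsv,(60,80,20),(95,255,255));ys,xs=np.nonzero(m);print("green",len(xs),cv2.minAreaRect(np.c_[xs,ys].astype(np.float32)))
A=cv2.resize(im[105:230,112:280],None,fx=4.6,fy=4.6,interpolation=cv2.INTER_CUBIC);cv2.imwrite("pics/c1.png",A)
B=cv2.resize(im[180:295,340:415],None,fx=5,fy=5,interpolation=cv2.INTER_CUBIC)
s=cv2.imread("pics/side0.png");C=cv2.resize(s[120:180,285:380],None,fx=4,fy=4,interpolation=cv2.INTER_CUBIC)
o=np.zeros((575,775,3),np.uint8);o[:575,:375]=B;o[:240,385:765]=C;cv2.imwrite("pics/c2.png",o)
E
```

```text
top pad 199.61111111111111 172.625 72
side pad 213.7027027027027 206.24324324324323 37
pad (array([0.61305134, 0.18881601, 0.13362683]), np.float64(0.0005042007724062438)) [0.61224366 0.18825847 0.137     ] [0.6112664  0.19149804 0.137     ]
green 1920 ((377.1500244140625, 224.55001831054688), (47.43416213989258, 74.94596862792969), 18.434947967529297)
```

View pics/c1.png

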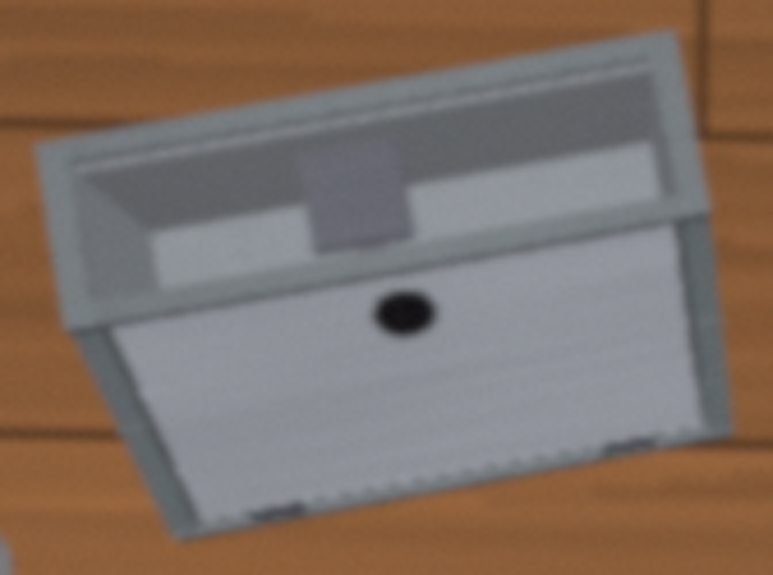

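View pics/c2.png

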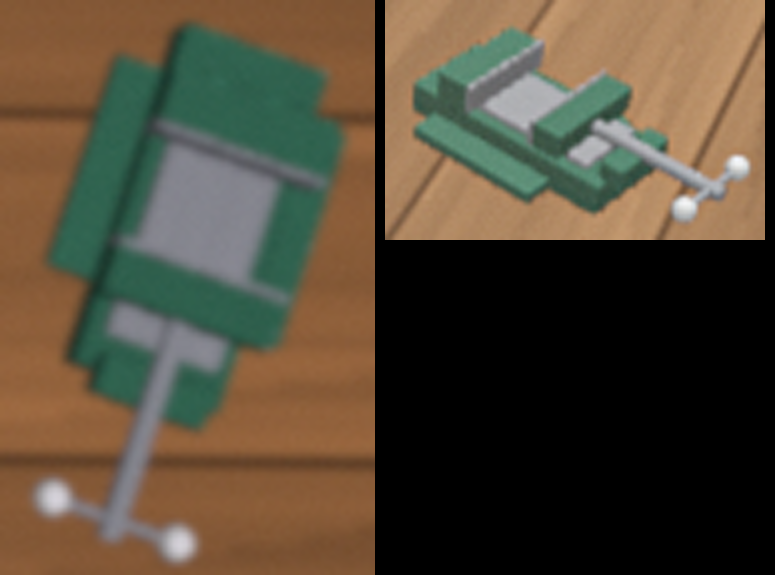

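The enlarged cabinet view shows the rear top edge from crop (37,148) to (677,35) and the bottom front edge from (180,540) to (732,435). The bracket in the middle is the catch. The vise crop shows the fixed jaw plate edge (157,125)-(325,185) and the moving jaw (115,238)-(290,300).

Run:
```python
from h import *
f=lambda p,z:onz("top",112+p[0]/4.6,105+p[1]/4.6,z)
def yaw(a,b): d=a-b; return np.arctan2(-d[0],d[1])   # a=left(+y), b=right
for a,b,z in(((37,148),(677,35),.17),((70,328),(707,213),.17),((180,540),(732,435),.015)):
    A,B=f(a,z),f(b,z);print("cab",A.round(4),B.round(4),"yaw",yaw(A,B).round(4),"len",np.linalg.norm(A-B).round(4))
g=lambda p,z:onz("top",340+p[0]/5,180+p[1]/5,z)
for nm,a,b,z in(("fixed plate rear",(157,123),(328,183),.06),("mov jaw back",(108,245),(280,347),.06),("bed top",(163,145),(282,184),.035),("bed bot",(137,237),(250,278),.035),("mov plate",(115,238),(290,302),.06),("fix back",(190,25),(328,75),.06),("spindle",(115,533),(172,322),.046)):
    A,B=g(a,z),g(b,z);print(nm,A.round(4),B.round(4),yaw(A,B).round(4),np.linalg.norm(A-B).round(4))
# side: fixed jaw plate top, moving plate
h=lambda p,z:onz("side",285+(p[0]-385)/4,120+p[1]/4,z)
for nm,a,b in(("fix",(467,90),(543,42)),("mov",(533,125),(605,73))):
    A,B=h(a,.06),h(b,.06);print("side",nm,A.round(4),B.round(4),np.linalg.norm(A-B).round(4))
```

```text
cab [0.6843 0.365  0.17  ] [0.7484 0.0521 0.17  ] yaw 0.2021 len 0.3194
cab [0.5954 0.3445 0.17  ] [0.6583 0.0361 0.17  ] yaw 0.2011 len 0.3148
cab [0.5004 0.3253 0.015 ] [0.5648 0.0151 0.015 ] yaw 0.2046 len 0.3167
fixed plate rear [ 0.5513 -0.2366  0.06  ] [ 0.5222 -0.3232  0.06  ] -0.3242 0.0913
mov jaw back [ 0.4894 -0.2108  0.06  ] [ 0.4397 -0.2967  0.06  ] -0.5244 0.0993
bed top [ 0.5423 -0.247   0.035 ] [ 0.523  -0.3088  0.035 ] -0.303 0.0647
bed bot [ 0.4946 -0.2327  0.035 ] [ 0.4744 -0.291   0.035 ] -0.3343 0.0617
mov plate [ 0.4929 -0.2143  0.06  ] [ 0.4621 -0.3023  0.06  ] -0.3369 0.0932
fix back [ 0.6016 -0.2544  0.06  ] [ 0.5772 -0.3247  0.06  ] -0.3351 0.0744
spindle [ 0.346 -0.216  0.046] [ 0.4514 -0.2467  0.046 ] 1.2873 0.1097
side fix [ 0.5482 -0.2264  0.06  ] [ 0.5177 -0.3124  0.06  ] 0.0913
side mov [ 0.4873 -0.207   0.06  ] [ 0.4599 -0.2935  0.06  ] 0.0907
```

Call:
step_arm:
  moves: "0.034 -0.032 0 0 0;0.034 -0.032 0 0 0;0.034 -0.032 0 0 0;0.034 -0.032 0 0 0;0.034 -0.032 0 0 0"
  newtons: 40

```text
t: 0.6
tcp_pos: [0.3625, -0.3354, 0.2311]
eef_rot: [-3.141, 0.0, 0.471]
contact_force: [1.3, -0.2, 0.3]
width: 0.143
```

Call:
step_arm:
  moves: "0.034 -0.032 0 0 0;0.034 -0.032 0 0 0;0.034 -0.032 0 0 0;0.034 -0.032 0 0 0;0.034 -0.032 0 0 0"

```text
t: 1.1
tcp_pos: [0.4414, -0.1158, 0.2312]
eef_rot: [3.142, 0.0, 0.47]
contact_force: [0.8, -1.4, 0.0]
width: 0.001
```

Call:
step_arm:
  moves: "0.034 -0.032 0 0 0;0.034 -0.032 0 0 0;0.034 -0.032 0 0 0;0.034 -0.032 0 0 0;0.034 -0.032 0 0 0"

```text
t: 1.6
tcp_pos: [0.5205, 0.1038, 0.2311]
eef_rot: [3.141, 0.001, 0.47]
contact_force: [0.1, -1.0, 1.3]
width: 0.002
```

Call:
step_arm:
  moves: "0 0 0 -0.145 0;0 0 0 -0.145 0;0 0 0 -0.145 0;0 0 0 -0.145 0;0 0 0 -0.145 0"

```text
t: 2.1
tcp_pos: [0.52, 0.102, 0.2309]
eef_rot: [-3.141, 0.0, 1.202]
contact_force: [1.0, 0.6, 0.4]
width: 0.003
```

Call:
step_arm:
  moves: "0 0 0 -0.145 0;0 0 0 -0.145 0;0 0 0 -0.145 0;0 0 0 -0.145 0;0 0 0 0 0"

```text
t: 2.6
tcp_pos: [0.5201, 0.1018, 0.2308]
eef_rot: [-3.141, -0.0, 1.778]
contact_force: [0.9, -0.3, -0.4]
width: -0.002
```

Call:
step_arm:
  moves: "0.0165 0.015 0.018 0 0;0.0165 0.015 0.018 0 0;0.0165 0.015 0.018 0 0;0.0165 0.015 0.018 0 0;0 0 0 0 0"

```text
t: 3.1
tcp_pos: [0.565, 0.1813, 0.1567]
eef_rot: [-3.138, -0.002, 1.774]
contact_force: [0.0, -0.1, -0.1]
width: -0.002
```

Call:
step_arm:
  moves: "0 0.0082 0.0057 0 0;0 0.0082 0.0057 0 0;0 0.0041 0.0028 0 0;0 0 0 0 0;0 0 0 0 0"

```text
t: 3.6
tcp_pos: [0.5857, 0.1827, 0.1453]
eef_rot: [3.142, -0.0, 1.775]
contact_force: [0.2, 0.5, -0.6]
width: -0.004
```

Call:
step_arm:
  moves: "0 0.0025 0.0017 0 0;0 0.0025 0.0017 0 0;0 0.0025 0.0017 0 0;0 0 0 0 0;0 0 0 0 0"

```text
t: 4.1
tcp_pos: [0.5929, 0.1847, 0.1399]
eef_rot: [-3.141, -0.0, 1.776]
contact_force: [0.8, 0.3, -0.8]
width: 0.0
```

Call:
step_arm:
  moves: "0 0.0016 0.0011 0 0;0 0.0016 0.0011 0 0;0 0.0016 0.0011 0 0;0 0 0 0 0;0 0 0 0 0"

```text
t: 4.6
tcp_pos: [0.5977, 0.1856, 0.1366]
eef_rot: [-3.141, -0.0, 1.776]
contact_force: [-0.5, -0.2, -0.1]
width: 0.001
```

Near the expected contact point but no force yet, so I'll continue in 2 mm steps.

Call:
step_arm:
  moves: "0 0.0016 0.0011 0 0;0 0.0016 0.0011 0 0;0 0 0 0 0;0 0 0 0 0;0 0 0 0 0"

```text
t: 5.1
tcp_pos: [0.6008, 0.1863, 0.1345]
eef_rot: [-3.142, -0.0, 1.776]
contact_force: [0.6, -0.9, 0.3]
width: 0.001
```

Call:
step_arm:
  moves: "0 0.0016 0.0011 0 0;0 0.0008 0.0006 0 0;0 0 0 0 0;0 0 0 0 0;0 0 0 0 0"

```text
t: 5.6
tcp_pos: [0.6032, 0.1868, 0.1328]
eef_rot: [-3.142, -0.0, 1.776]
contact_force: [-0.3, -0.1, 0.9]
width: 0.001
```

Call:
step_arm:
  moves: "0 0.0016 0.0011 0 0;0 0.0008 0.0006 0 0;0 0 0 0 0;0 0 0 0 0;0 0 0 0 0"

```text
t: 6.1
tcp_pos: [0.6052, 0.1872, 0.1313]
eef_rot: [-3.141, 0.0, 1.776]
contact_force: [-3.7, -1.1, 6.0]
width: 0.001
```

Call:
step_arm:
  moves: "0 0.0016 0 0 0;0 0.0008 0.0006 0 0;0 0 0 0 0;0 0 0 0 0;0 0 0 0 0"

```text
t: 6.6
tcp_pos: [0.6071, 0.1876, 0.1302]
eef_rot: [-3.14, 0.0, 1.776]
contact_force: [-4.0, -1.1, 2.6]
width: 0.002
```

Call:
step_arm:
  moves: "0 0.0012 0.0008 0 0;0 0.0012 0.0008 0 0;0 0 0 0 0;0 0 0 0 0;0 0 0 0 0"

```text
t: 7.1
tcp_pos: [0.6083, 0.1878, 0.1292]
eef_rot: [-3.138, 0.001, 1.776]
contact_force: [-11.6, -3.8, 10.6]
width: -0.0
```

Call:
step_arm:
  moves: "0 0.0008 0.0006 0 0;0 0.0004 0.0003 0 0;0 0 0 0 0;0 0 0 0 0;0 0 0 0 0"

```text
t: 7.6
tcp_pos: [0.6084, 0.1878, 0.1291]
eef_rot: [-3.137, 0.002, 1.777]
contact_force: [-17.3, -5.7, 18.4]
width: -0.003
```

The force rose to about 25 N, so the flap is on its hard stop and the catch should be free. I'll lift straight up, out of the flap's sweep.

Call:
step_arm:
  moves: "0 -0.004 -0.02 0 0;0 0 -0.045 0 0;0 0 -0.045 0 0;0 0 -0.045 0 0;0 0 0 0 0"

```text
t: 8.1
tcp_pos: [0.6102, 0.1898, 0.2899]
eef_rot: [3.129, -0.003, 1.775]
contact_force: [0.9, 0.8, 0.1]
width: -0.002
```

Call:
step_arm:
  moves: "-0.045 0 0 0 0.0854;-0.045 0 0 0 0.0854;-0.045 0 0 0 0.0854;-0.045 0 0 0 0.0854;0 0 0 0 0.0854"

```text
t: 8.6
tcp_pos: [0.6463, 0.0017, 0.2813]
eef_rot: [-3.141, 0.005, 1.764]
contact_force: [-0.6, -0.1, -0.1]
width: 0.849
```

Run:
```python
from h import *
t=arm.camera("top");s=arm.camera("side")
for n,i in(("top",t),("side",s)): cv2.imwrite(f"pics/{n}1.png",i[:,:,::-1])
A=cv2.resize(t[105:240,112:280,::-1],None,fx=2.4,fy=2.4,interpolation=cv2.INTER_CUBIC)
B=cv2.resize(s[145:300,140:290,::-1],None,fx=2.6,fy=2.6,interpolation=cv2.INTER_CUBIC)
o=np.zeros((404,800,3),np.uint8);o[:A.shape[0],:A.shape[1]]=A;o[:B.shape[0],405:405+B.shape[1]]=B;cv2.imwrite("pics/v1.png",o)
```

```text
(no output)
```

View pics/v1.png

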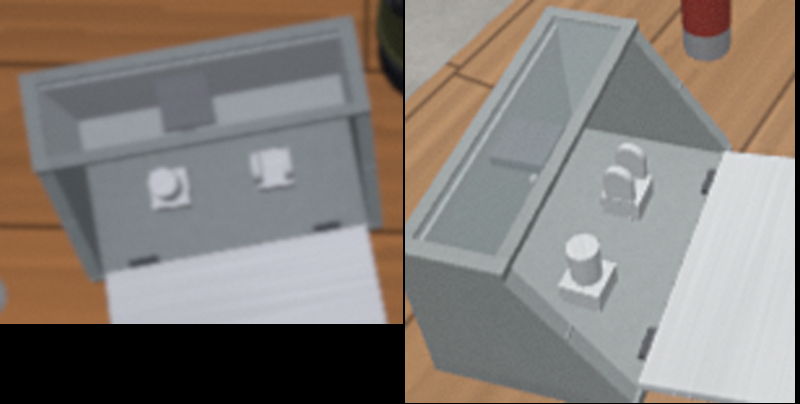

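The flap is fully open. The stub block is on the left (top crop ~(163,184)) and the clevis block on the right at ~(272,168). I'll measure the stub block more closely.

Run:
```python
from h import *
t=cv2.imread("pics/top1.png");s=cv2.imread("pics/side1.png")
A=cv2.resize(t[168:198,168:196],None,fx=14,fy=14,interpolation=cv2.INTER_CUBIC)
B=cv2.resize(s[230:266,196:224],None,fx=12,fy=12,interpolation=cv2.INTER_CUBIC)
o=np.zeros((432,740,3),np.uint8);o[:420,:392]=A;o[:432,400:736]=B;cv2.imwrite("pics/v2.png",o)
a,b=(179.9,181.7),(208.1,238.1)
print(tri(a,b),onz("top",*a,.085),onz("side",*b,.085))
R=np.array([[np.cos(.203),-np.sin(.203)],[np.sin(.203),np.cos(.203)]]);print("expected",R@[-.015,.06]+[.625,.19])
```

```text
(array([0.59885966, 0.24300575, 0.08509359]), np.float64(0.0024211526098449933)) [0.59776942 0.24246381 0.085     ] [0.60011259 0.24330068 0.085     ]
expected [0.59821149 0.24574384]
```

View pics/v2.png

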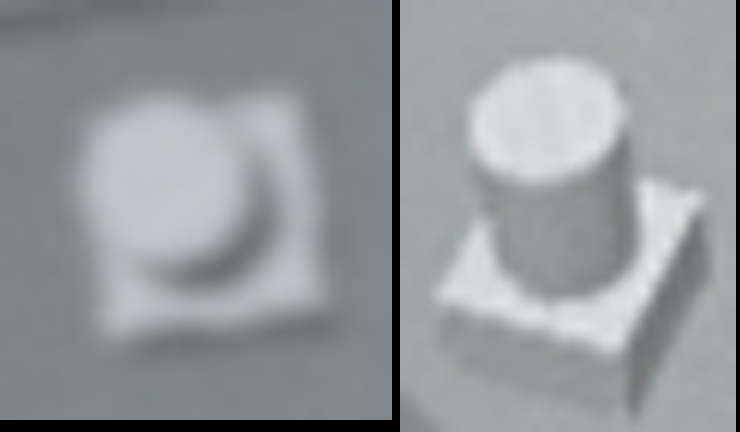

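Run:
```python
from h import *
T=lambda p:(168-.46+p[0]/14,168-.46+p[1]/14); S=lambda p:(196-.46+(p[0]-400)/12,230-.46+p[1]/12)
print("stub",tri(T((162,178)),S((548,120))),onz("top",*T((162,178)),.085),onz("side",*S((548,120)),.085))
a,b,c=[onz("top",*T(p),.045) for p in((105,333),(326,300),(299,100))]
d,e,f=[onz("side",*S(p),.045) for p in((437,295),(617,353),(705,195))]
ang=lambda p,q:np.arctan2(*(p-q)[1::-1])
for P,Q in((a,b),(c,b),(d,e),(f,e)):print(P.round(4),Q.round(4),np.linalg.norm(P-Q).round(4),ang(P,Q).round(3),((ang(P,Q)+.785)%(np.pi/2)-.785).round(3))
print("centres",((a+c)/2).round(4),((d+f)/2).round(4)); print(arm.sense()["tcp_pos"],arm.sense()["eef_rot"],arm.sense()["width"])
```

```text
stub (array([0.60117638, 0.24485906, 0.08110014]), np.float64(0.0015814645698884197)) [0.60131184 0.2445119  0.085     ] [0.59828944 0.24709939 0.085     ]
[0.5787 0.261  0.045 ] [0.5855 0.2214 0.045 ] 0.0403 1.738 0.167
[0.6221 0.2275 0.045 ] [0.5855 0.2214 0.045 ] 0.0372 0.165 0.165
[0.6156 0.2683 0.045 ] [0.5767 0.2643 0.045 ] 0.0391 0.102 0.102
[0.5814 0.224  0.045 ] [0.5767 0.2643 0.045 ] 0.0406 -1.455 0.116
centres [0.6004 0.2443 0.045 ] [0.5985 0.2461 0.045 ]
[0.64480638 0.00956495 0.2821408 ] [ 3.14135255e+00 -1.56842670e-04  1.77226726e+00] 0.988075339647434
```

The stub is at about (0.600, 0.2455), cabinet (-13, +59), which agrees with the data given. The moves can't lean the tool, so it stays vertical. With it upright I'll press one finger lightly on the stub's top, draw the block forward about 45 mm clear of the top, and then grip it normally.

Call:
step_arm:
  moves: "0.048 -0.0087 0.006 0 0.062;0.048 -0.0087 0.006 0 0.062;0.048 -0.0087 0.006 0 0.062;0.048 -0.0087 0.006 0 0.062;0.048 -0.0087 0.006 0 0.062"

```text
t: 9.2
tcp_pos: [0.551, 0.2411, 0.253]
eef_rot: [3.14, -0.001, 1.778]
contact_force: [1.8, 0.5, 0.9]
width: 0.725
```

Call:
step_arm:
  moves: "0 0 0.035 0 0.062;0 0 0.035 0 0.062;0 0 0.035 0 0.062;0 0 0.035 0 0.062;0 0 0 0 0.062"

```text
t: 9.7
tcp_pos: [0.5496, 0.2376, 0.1089]
eef_rot: [-3.135, 0.001, 1.779]
contact_force: [-0.1, 0.2, 0.2]
width: 0.728
```

Run:
```python
from h import *
s=arm.camera("side");S=arm.sense();print(S["tcp_pos"],S["eef_rot"],S["width"],S["contact_force"],S["joint_positions"].round(2))
cv2.imwrite("pics/side2.png",s[:,:,::-1])
cv2.imwrite("pics/v3.png",cv2.resize(s[120:300,140:300,::-1],None,fx=3.3,fy=3.3,interpolation=cv2.INTER_CUBIC))
```

```text
[0.55096712 0.23848469 0.11162916] [-3.13793951e+00 -1.86374827e-04  1.77839595e+00] 0.7244604592231686 [0.47223591 0.33061856 1.00829513] [-0.03  0.66 -0.7   1.72  0.51  0.96 -0.72]
```

View pics/v3.png

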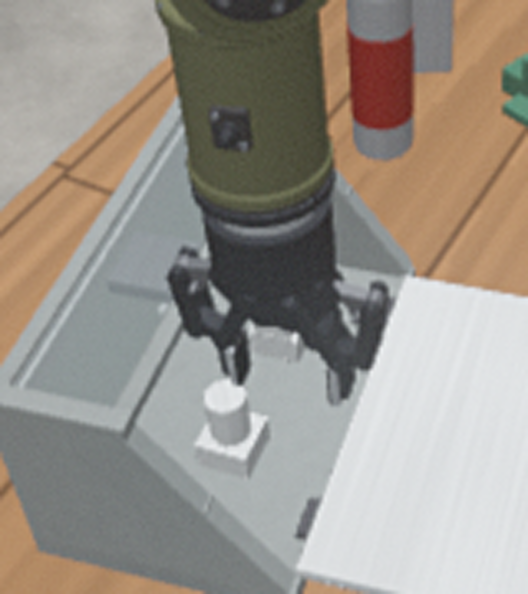

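The view shows the fingers above the block. The linkage knuckles stick out well beyond the fingertips and would meet the cabinet's top, so I won't use the rear finger. I'll shut the fingers, turn 90° so the slim side of the gripper faces the top, and press on the front part of the stub's top.

Call:
step_arm:
  moves: "0 0 -0.015 0.143 0;0 0 -0.015 0.143 0;0 0 0 0.143 0;0 0 0 0.143 0;0 0 0 0.143 0"

```text
t: 10.25
tcp_pos: [0.5533, 0.2395, 0.1461]
eef_rot: [3.14, -0.004, 1.056]
contact_force: [0.3, 0.2, -0.3]
width: -0.003
```

Call:
step_arm:
  moves: "0 0 0 0.143 0;0 0 0 0.143 0;0 0 0 0.143 0;0 0 0 0.143 0;0 0 0 0.143 0"

```text
t: 10.75
tcp_pos: [0.5532, 0.2397, 0.1458]
eef_rot: [-3.14, -0.004, 0.342]
contact_force: [-0.2, 0.1, -0.9]
width: 0.0
```

Call:
step_arm:
  moves: "0 0 0 0.143 0;0 0 0 0 0;0 0 0 0 0;0 0 0 0 0;0 0 0 0 0"

```text
t: 11.25
tcp_pos: [0.5528, 0.2377, 0.1434]
eef_rot: [-3.141, -0.0, 0.205]
contact_force: [0.6, 0.6, -0.5]
width: 0.003
```

Call:
step_arm:
  moves: "0.009 0.001 0.013 0 0;0.009 0.001 0.013 0 0;0.009 0 0.014 0 0;0 0 0 0 0;0 0 0 0 0"

```text
t: 11.75
tcp_pos: [0.5793, 0.2409, 0.1017]
eef_rot: [3.141, 0.002, 0.203]
contact_force: [0.2, 0.7, 1.5]
width: -0.003
```

Call:
step_arm:
  moves: "0 0 0.004 0 0;0 0 0.004 0 0;0 0 0.003 0 0;0 0 0 0 0;0 0 0 0 0"

```text
t: 12.25
tcp_pos: [0.5795, 0.241, 0.0921]
eef_rot: [3.142, -0.0, 0.203]
contact_force: [-0.1, -0.3, 1.2]
width: 0.003
```

Call:
step_arm:
  moves: "0 0 0.003 0 0;0 0 0 0 0;0 0 0.002 0 0;0 0 0 0 0;0 0 0 0 0"

```text
t: 12.75
tcp_pos: [0.5795, 0.241, 0.087]
eef_rot: [-3.142, 0.0, 0.203]
contact_force: [0.8, 0.5, -0.1]
width: 0.001
```

Call:
step_arm:
  moves: "0 0 0.002 0 0;0 0 0 0 0;0 0 0 0 0;0 0 0 0 0;0 0 0 0 0"

```text
t: 13.25
tcp_pos: [0.5797, 0.2411, 0.0851]
eef_rot: [-3.141, -0.0, 0.203]
contact_force: [0.3, 0.6, 1.3]
width: 0.001
```

Call:
step_arm:
  moves: "0 0 0.0015 0 0;0 0 0 0 0;0 0 0 0 0;0 0 0 0 0;0 0 0 0 0"

```text
t: 13.75
tcp_pos: [0.5798, 0.2412, 0.0848]
eef_rot: [-3.141, -0.001, 0.203]
contact_force: [-2.5, -1.2, 11.3]
width: -0.001
```

There is 11 N of contact at z = 0.085, which is the stub's top. Dragging forward.

Call:
step_arm:
  moves: "-0.003 0 0.0005 0 0;-0.005 0 0 0 0;-0.006 0 0 0 0;-0.006 0 0 0 0;0 0 0 0 0"

```text
t: 14.25
tcp_pos: [0.5592, 0.2373, 0.0834]
eef_rot: [-3.141, 0.0, 0.203]
contact_force: [-1.9, 1.3, 6.7]
width: 0.003
```

Run:
```python
from h import *
s=arm.camera("side");S=arm.sense();print(S["tcp_pos"],S["contact_force"])
cv2.imwrite("pics/side3.png",s[:,:,::-1])
cv2.imwrite("pics/v4.png",cv2.resize(s[190:290,150:290,::-1],None,fx=5,fy=5,interpolation=cv2.INTER_CUBIC))
```

```text
[0.55978668 0.23745899 0.083487  ] [-1.09253391  1.24677339  6.58349179]
```

View pics/v4.png

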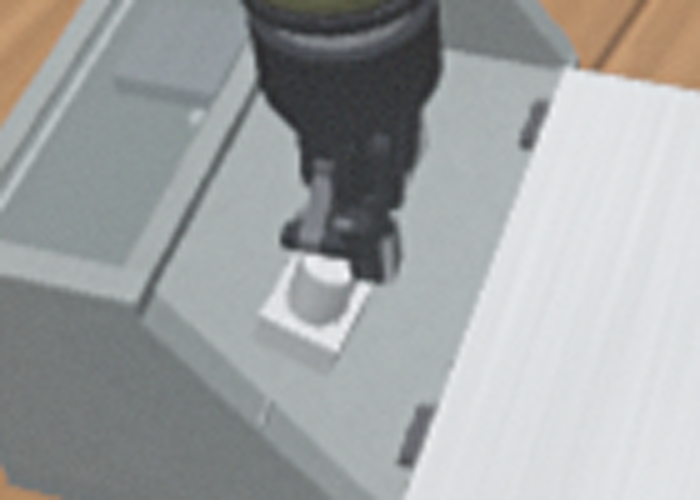

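Run:
```python
from h import *
S=lambda p:(150-.4+p[0]/5,190-.4+p[1]/5)
for p in((259,314),(330,352),(371,288)):
    w=onz("side",*S(p),.045);d=w[:2]-[.625,.19];c,s=np.cos(.203),np.sin(.203);print(w.round(4),"cab",np.round([d[0]*c+d[1]*s,-d[0]*s+d[1]*c],4))
```

```text
[0.6126 0.2612 0.045 ] cab [0.0022 0.0722]
[0.5711 0.2648 0.045 ] cab [-0.0377  0.0841]
[0.5732 0.2246 0.045 ] cab [-0.0438  0.0443]
```

The block moved only about 6 mm (and turned about 0.2 rad) before the finger slipped to the stub's front edge. I'll repeat with more overlap and a firmer press.

Call:
step_arm:
  moves: "0 0 -0.012 0 0;0.012 0.001 0 0 0;0.0125 0 0 0 0;0 0 0 0 0;0 0 0.004 0 0"

```text
t: 14.8
tcp_pos: [0.5841, 0.2408, 0.0912]
eef_rot: [-3.142, -0.0, 0.202]
contact_force: [-0.7, -0.3, 0.1]
width: 0.001
```

Call:
step_arm:
  moves: "0 0 0.003 0 0;0 0 0.003 0 0;0 0 0.001 0 0;0 0 0 0 0;0 0 0 0 0"

```text
t: 15.3
tcp_pos: [0.5835, 0.2408, 0.0851]
eef_rot: [3.141, 0.0, 0.203]
contact_force: [-4.2, -1.1, 9.4]
width: 0.0
```

Call:
step_arm:
  moves: "0 0 0.001 0 0;0 0 0.001 0 0;0 0 0 0 0;0 0 0 0 0;0 0 0 0 0"

```text
t: 15.8
tcp_pos: [0.5836, 0.2409, 0.0849]
eef_rot: [3.141, -0.001, 0.203]
contact_force: [-8.2, -3.7, 23.8]
width: -0.0
```

Call:
step_arm:
  moves: "-0.003 0 0 0 0;-0.003 0 0 0 0;-0.003 0 0 0 0;-0.003 0 0 0 0;0 0 0 0 0"

```text
t: 16.3
tcp_pos: [0.5745, 0.2396, 0.0851]
eef_rot: [-3.14, -0.007, 0.203]
contact_force: [1.1, -0.6, 17.3]
width: -0.0
```

Run:
```python
from h import *
s=arm.camera("side");S=arm.sense();print(S["tcp_pos"],S["contact_force"])
cv2.imwrite("pics/side4.png",s[:,:,::-1])
a=cv2.imread("pics/side3.png")[225:275,185:240,::-1];b=s[225:275,185:240]
print(cv2.phaseCorrelate(cv2.cvtColor(a.copy(),6).astype(np.float32)[20:],cv2.cvtColor(b.copy(),6).astype(np.float32)[20:]))
# white base front corner: rightmost/bottommost bright vs floor
for nm,i in(("3",a),("4",b)):
    g=cv2.cvtColor(i.copy(),cv2.COLOR_RGB2GRAY); m=(g>200).astype(np.uint8); n,l,st,c=cv2.connectedComponentsWithStats(m); k=1+st[1:,4].argmax() if n>1 else 0; print(nm,n,st[k],c[k])
```

```text
[0.57470281 0.23964382 0.08514376] [-0.10308124 -0.97066692 17.70557815]
((-0.25114989375761, 0.19629517714270506), 0.6602200407452053)
3 4 [17 16 22 19 95] [26.56842105 26.82105263]
4 4 [15 20 22 14 90] [26.06666667 27.54444444]
```

The tip only slid over the stub, because pressing raises the floor friction as well. New idea: with the jaws along cabinet x, low enough that the knuckles pass under the cabinet's top, reach past the stub, hook the rear finger behind it and pull. First I'll check the knuckle's height from the earlier image.

Run:
```python
from h import *
tcp=np.array([.551,.2385,.1116]);y=np.array([.979,.206,0]);x=np.array([-.206,.979,0])
for nm,p in dict(elbowL_top=(183,250),elbowL_out=(169,270),elbowL_low=(180,310),bendL=(197,335),tipL=(236,383),tipR=(340,403),elbR_out=(388,295),elbR_top=(377,283)).items():
    o,d=ray("side",140-.35+p[0]/3.3,120-.35+p[1]/3.3);r=o+d*(((tcp-o)@x)/(d@x))-tcp;print(nm,"along y",(r@y).round(4),"above TCP",r[2].round(4))
```

```text
elbowL_top along y 0.0586 above TCP 0.1135
elbowL_out along y 0.0711 above TCP 0.0929
elbowL_low along y 0.069 above TCP 0.0564
bendL along y 0.0601 above TCP 0.0346
tipL along y 0.0375 above TCP -0.0081
tipR along y -0.0367 above TCP -0.0065
elbR_out along y -0.0723 above TCP 0.1074
elbR_top along y -0.0657 above TCP 0.116
```

Call:
step_arm:
  moves: "0 0 -0.035 0 0;0 0 -0.03 0 0;-0.0265 -0.0155 0 0 0;-0.0265 -0.0155 0 0 0;0 0 0 -0.143 0.0854"

```text
t: 16.85
tcp_pos: [0.5096, 0.2605, 0.1474]
eef_rot: [-3.14, 0.002, 0.352]
contact_force: [1.1, -0.3, 0.6]
width: 0.153
```

Call:
step_arm:
  moves: "0 0 0 -0.143 0.0854;0 0 0 -0.143 0.0854;0 0 0 -0.143 0.0854;0 0 0 -0.143 0.0854;0 0 0 -0.143 0.0854"

```text
t: 17.35
tcp_pos: [0.5138, 0.258, 0.1468]
eef_rot: [-3.141, 0.001, 1.067]
contact_force: [0.5, 0.5, -0.2]
width: 0.992
```

Call:
step_arm:
  moves: "0 0 0 -0.143 0.0854;0 0 0 -0.143 0.0854;0 0 0 -0.143 0.0854;0 0 0 -0.143 0.0854;0 0 0 -0.143 0.0854"

```text
t: 17.85
tcp_pos: [0.5138, 0.258, 0.1468]
eef_rot: [-3.141, 0.0, 1.782]
contact_force: [-0.5, 0.1, 0.1]
width: 0.999
```

Run:
```python
from h import *
s=arm.camera("side");t=arm.camera("top");S=arm.sense();print(S["tcp_pos"],S["eef_rot"],S["width"],S["contact_force"])
A=cv2.resize(s[150:290,150:270,::-1],None,fx=4,fy=4,interpolation=cv2.INTER_CUBIC)
B=cv2.resize(t[165:205,160:200,::-1],None,fx=7,fy=7,interpolation=cv2.INTER_CUBIC)
o=np.zeros((560,770,3),np.uint8);o[:,:480]=A;o[:280,490:]=B;cv2.imwrite("pics/v5.png",o)
```

```text
[0.51389563 0.25786324 0.14661441] [-3.14076384e+00 -1.38798306e-05  1.77787502e+00] 1.001736585630618 [ 0.07632893 -0.32240864  0.1759762 ]
```

View pics/v5.png

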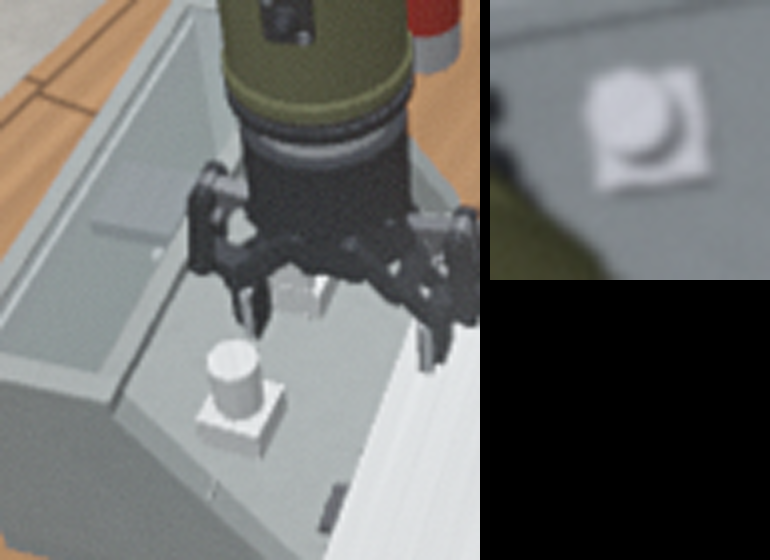

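Run:
```python
from h import *
a=(160-.43+138/7,165-.43+107/7);b=(150-.4+235/4,150-.4+357/4)
print(tri(a,b),onz("top",*a,.085),onz("side",*b,.085))
T=lambda p:(160-.43+p[0]/7,165-.43+p[1]/7);S=lambda p:(149.6+p[0]/4,149.6+p[1]/4)
q,r,u=[onz("top",*T(p),.045) for p in((107,191),(220,177),(208,68))]
d,e,f=[onz("side",*S(p),.045) for p in((197,415),(260,436),(287,386))]
ang=lambda p,q:np.arctan2(*(p-q)[1::-1])
for P,Q in((q,r),(u,r),(d,e),(f,e)):print(np.linalg.norm(P-Q).round(4),((ang(P,Q)+.785)%(np.pi/2)-.785).round(3))
for w in((q+u)/2,(d+f)/2,tri(a,b)[0]):
    k=w[:2]-[.625,.19];c,s=np.cos(.203),np.sin(.203);print(w.round(4),"cab",np.round([k[0]*c+k[1]*s,-k[0]*s+k[1]*c],4))
tcp=np.array([.5139,.2579,.1466]);y=np.array([.979,.206,0]);x=np.array([-.206,.979,0])
for nm,p in dict(elbtop=(207,163),elbout=(189,215),elblow=(200,272),tipL=(258,337),tipR=(428,370)).items():
    o,dd=ray("side",*S(p));rr=o+dd*(((tcp-o)@x)/(dd@x))-tcp;print(nm,(rr@y).round(4),rr[2].round(4))
```

```text
(array([0.6012351 , 0.24384422, 0.08263093]), np.float64(0.003122922870701771)) [0.60230543 0.24412659 0.085     ] [0.59840271 0.24490664 0.085     ]
0.041 0.142
0.0404 0.141
0.0413 0.09
0.0384 0.127
[0.6003 0.244  0.045 ] cab [-0.0133  0.0579]
[0.5983 0.2453 0.045 ] cab [-0.0151  0.0595]
[0.6012 0.2438 0.0826] cab [-0.0124  0.0575]
elbtop 0.0608 0.1245
elbout 0.0753 0.0858
elblow 0.0752 0.0443
tipL 0.0483 0.0008
tipR -0.0445 0.0024
```

Measured again, the block has not moved. It stands at cabinet (-14, +58.5) with yaw ≈ 0.13, so it had only rocked under the finger. Knuckle tops are about 103 mm above the open fingertips, so with tips at z ≈ 49 mm they pass under the top. I'll go in beside the stub, turned 14°, and hook it diagonally forward.

Call:
step_arm:
  moves: "0 0 0.02 -0.125 0.0854;0 0 0.025 -0.125 0.0854;0 0 0.03 0 0.0854;0 0 0.03 0 0.0854;0 0 0.005 0 0.0854"

```text
t: 18.45
tcp_pos: [0.5124, 0.2567, 0.034]
eef_rot: [-3.136, 0.001, 2.022]
contact_force: [0.0, -0.5, 0.3]
width: 1.001
```

Call:
step_arm:
  moves: "-0.003 0.0116 0 0 0.0854;-0.003 0.0116 0 0 0.0854;-0.002 0.0077 0 0 0.0854;0 0 0 0 0.0854;0 0 0 0 0.0854"

```text
t: 18.95
tcp_pos: [0.5452, 0.2647, 0.0374]
eef_rot: [3.141, -0.0, 2.025]
contact_force: [-0.3, 0.6, 0.4]
width: 0.997
```

Call:
step_arm:
  moves: "-0.0012 0.0048 0 0 0.0854;-0.0012 0.0048 0 0 0.0854;-0.0008 0.003 0 0 0.0854;0 0 0 0 0.0854;0 0 0 0 0.0854"

```text
t: 19.45
tcp_pos: [0.5581, 0.2673, 0.0369]
eef_rot: [-3.141, -0.0, 2.026]
contact_force: [-0.9, 0.4, 0.1]
width: 0.997
```

Call:
step_arm:
  moves: "-0.0005 0.002 0 0 0.0854;0 0 0 0 0.0854;-0.0005 0.002 0 0 0.0854;0 0 0 0 0.0854;0 0 0 0 0.0854"

```text
t: 19.95
tcp_pos: [0.5623, 0.2681, 0.037]
eef_rot: [3.142, -0.0, 2.026]
contact_force: [0.0, -0.4, 0.7]
width: 0.999
```

Call:
step_arm:
  moves: "-0.0003 0.0012 0 0 0.0854;0 0 0 0 0.0854;-0.0003 0.0012 0 0 0.0854;0 0 0 0 0.0854;0 0 0 0 0.0854"

```text
t: 20.45
tcp_pos: [0.5647, 0.2686, 0.037]
eef_rot: [-3.142, -0.0, 2.026]
contact_force: [-0.3, 0.4, -0.6]
width: 1.0
```

Call:
step_arm:
  moves: "-0.0003 0.0012 0 0 0.0854;0 0 0 0 0.0854;-0.0003 0.0012 0 0 0.0854;0 0 0 0 0.0854;0 0 0 0 0.0854"

```text
t: 20.95
tcp_pos: [0.5671, 0.2692, 0.037]
eef_rot: [-3.142, -0.0, 2.026]
contact_force: [0.1, -0.2, -0.7]
width: 1.004
```

Call:
step_arm:
  moves: "-0.0003 0.0012 0 0 0.0854;0 0 0 0 0.0854;-0.0003 0.0012 0 0 0.0854;0 0 0 0 0.0854;0 0 0 0 0.0854"

```text
t: 21.45
tcp_pos: [0.5695, 0.2697, 0.037]
eef_rot: [3.142, -0.0, 2.026]
contact_force: [-0.3, 0.8, -0.4]
width: 0.998
```

The gripper is in with no contact. Now sliding sideways so the rear finger sits behind the stub.

Call:
step_arm:
  moves: "-0.0087 -0.0022 0 0 0.0854;-0.0087 -0.0022 0 0 0.0854;-0.0087 -0.0023 0 0 0.0854;-0.0087 -0.0023 0 0 0.0854;0 0 0 0 0.0854"

```text
t: 21.95
tcp_pos: [0.5775, 0.2318, 0.0368]
eef_rot: [-3.141, 0.001, 2.023]
contact_force: [-0.1, -0.3, -1.0]
width: 1.005
```

Call:
step_arm:
  moves: "0 -0.004 0 0 0.0854;0 -0.004 0 0 0.0854;0 -0.004 0 0 0.0854;0 0 0 0 0.0854;0 0 0 0 0.0854"

```text
t: 22.45
tcp_pos: [0.5655, 0.2294, 0.037]
eef_rot: [-3.141, -0.0, 2.026]
contact_force: [1.1, 1.6, -0.4]
width: 1.001
```

Call:
step_arm:
  moves: "0 -0.005 0 0 0.0854;0 -0.005 0 0 0.0854;0 -0.005 0 0 0.0854;0 -0.005 0 0 0.0854;0 0 0 0 0.0854"

```text
t: 22.95
tcp_pos: [0.5471, 0.2197, 0.0369]
eef_rot: [-3.14, 0.0, 2.026]
contact_force: [0.4, -0.2, -0.3]
width: 1.002
```

Call:
step_arm:
  moves: "0 -0.005 0 0 0.0854;0 -0.003 0 0 0.0854;0 0.003 0 0 0.0854;0 0.003 0 0 0.0854;0 0 0 0 0.0854"

```text
t: 23.45
tcp_pos: [0.5464, 0.2197, 0.0368]
eef_rot: [-3.141, -0.0, 2.026]
contact_force: [0.7, 0.1, 0.4]
width: 0.996
```

Run:
```python
from h import *
s=arm.camera("side");t=arm.camera("top");S=arm.sense();print(S["tcp_pos"],S["eef_rot"],S["contact_force"])
A=cv2.resize(s[160:290,150:280,::-1],None,fx=4,fy=4,interpolation=cv2.INTER_CUBIC)
cv2.imwrite("pics/v6.png",A)
```

```text
[0.54605374 0.21957604 0.03675163] [-3.14103733e+00 -2.13617514e-04  2.02576950e+00] [ 1.00761471 -0.50966099  1.19455945]
```

View pics/v6.png

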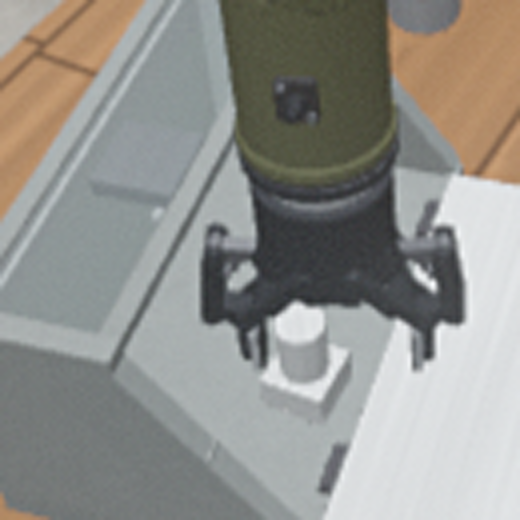

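Run:
```python
from h import *
def cab(w):
    k=w[:2]-[.625,.19];c,s=np.cos(.203),np.sin(.203);return np.round([k[0]*c+k[1]*s,-k[0]*s+k[1]*c],4)
S=lambda p:(149.6+p[0]/4,159.6+p[1]/4)
w=onz("side",*S((301,322)),.085);print("stub",w,cab(w))
d,e,f=[onz("side",*S(p),.045) for p in((261,376),(325,403),(352,349))]
for p in(d,e,f,(d+f)/2):print(p,cab(p))
t=cab(np.array([.546,.2196]));print("tool",t)
```

```text
stub [0.5625548  0.23121097 0.085     ] [-0.0529  0.053 ]
[0.5823048  0.25003171 0.045     ] [-0.0297  0.0674]
[0.53901867 0.24990593 0.045     ] [-0.0721  0.076 ]
[0.54423526 0.20904335 0.045     ] [-0.0753  0.0349]
[0.56327003 0.22953753 0.045     ] [-0.0525  0.0512]
tool [-0.0714  0.0449]
```

The block now stands between the fingers at about cabinet (-50, +51), clear of the top. I'll turn the jaws along cabinet y around the stub, square the block by squeezing its base, and then grip the stub.

Call:
step_arm:
  moves: "0 0 0 0.14 0.0854;0 0 0 0.14 0.0854;0 0 0 0.14 0.0854;0 0 0 0.14 0.0854;0 0 0 0.14 0.0854"

```text
t: 24.05
tcp_pos: [0.546, 0.2195, 0.0369]
eef_rot: [-3.141, 0.0, 1.32]
contact_force: [-0.6, 0.2, 0.6]
width: 1.002
```

Call:
step_arm:
  moves: "0 0 0 0.14 0.0854;0 0 0 0.14 0.0854;0 0 0 0.14 0.0854;0 0 0 0.14 0.0854;0 0 0 0.14 0.0854"

```text
t: 24.55
tcp_pos: [0.5459, 0.2196, 0.0369]
eef_rot: [-3.141, 0.0, 0.62]
contact_force: [-0.7, 0.1, -0.6]
width: 1.005
```

Call:
step_arm:
  moves: "0 0 0 0.14 0.0854;0 0 0 0.14 0.0854;0 0 0 0.14 0.0854;0.007 -0.002 0 0 0.0854;0.007 -0.002 0 0 0.0854"

```text
t: 25.05
tcp_pos: [0.5595, 0.2268, 0.0371]
eef_rot: [3.141, -0.0, 0.21]
contact_force: [0.1, -0.1, -0.0]
width: 0.998
```

Call:
step_arm:
  moves: "0.006 -0.002 0 0 0.0854;0 0 0.009 0 0.0854;0 0 0.009 0 0.0854;0 0 0 0 0.0854;0 0 0 0 0.0854"

```text
t: 25.55
tcp_pos: [0.5639, 0.2291, 0.0183]
eef_rot: [3.141, 0.002, 0.206]
contact_force: [-0.5, -0.2, 0.6]
width: 1.001
```

Now squeeze the base to square it, open, rise to grip height (grasp point at z ≈ 0.070, TCP ≈ 0.051) and grip the stub.

Call:
step_arm:
  moves: "0 0 0 0 0.036;0 0 0 0 0.036;0 0 0 0 0.036;0 0 0 0 0.036;0 0 0 0 0.036"
  newtons: 25

```text
t: 26.05
tcp_pos: [0.5647, 0.2296, 0.0195]
eef_rot: [-3.141, -0.001, 0.206]
contact_force: [-0.5, -0.5, 4.5]
width: 0.49
```

Call:
step_arm:
  moves: "0 0 0 0 0.036;0 0 0 0 0.036;0 0 0 0 0.055;0 0 0 0 0.055;0 0 0 0 0.055"

```text
t: 26.55
tcp_pos: [0.5644, 0.2294, 0.0188]
eef_rot: [3.141, 0.0, 0.206]
contact_force: [-0.3, 0.2, 0.7]
width: 0.642
```

Call:
step_arm:
  moves: "0 0 -0.016 0 0.055;0 0 -0.016 0 0.055;0 0 0 0 0.055;0 0 0 0 0.02;0 0 0 0 0.02"
  newtons: 60

```text
t: 27.05
tcp_pos: [0.5642, 0.2294, 0.0504]
eef_rot: [3.142, 0.001, 0.206]
contact_force: [0.1, -0.3, 1.6]
width: 0.339
```

Call:
step_arm:
  moves: "0 0 0 0 0.02;0 0 0 0 0.02;0 0 0 0 0.02;-0.005 0 -0.005 0 0.02;-0.01 0 -0.01 0 0.02"

```text
t: 27.55
tcp_pos: [0.549, 0.226, 0.0654]
eef_rot: [3.141, 0.002, 0.205]
contact_force: [-0.5, -0.9, -2.4]
width: 0.334
```

Call:
step_arm:
  moves: "-0.01 0 -0.03 0 0.02;-0.01 0 -0.04 0 0.02;0 0 -0.04 0 0.02;0 0 -0.04 0 0.02;0 0 0 0 0.02"

```text
t: 28.05
tcp_pos: [0.5319, 0.2236, 0.2225]
eef_rot: [-3.14, -0.01, 0.206]
contact_force: [-0.1, 1.2, -2.3]
width: 0.333
```

The block is held (about 2 N of weight). Now a more exact vise measurement from the first, unobstructed pictures.

Run:
```python
from h import *
t=cv2.imread("pics/top0.png");s=cv2.imread("pics/side0.png")
def balls(im,box):
    x0,y0,x1,y1=box;c=im[y0:y1,x0:x1];h=cv2.cvtColor(c,cv2.COLOR_BGR2HSV);m=((h[...,1]<45)&(h[...,2]>150)).astype(np.uint8)
    n,l,st,ce=cv2.connectedComponentsWithStats(m);k=sorted(range(1,n),key=lambda i:-st[i,4])[:3];return [(ce[i]+[x0,y0]).round(2).tolist()+[int(st[i,4])] for i in k]
bt=balls(t,(343,270,385,298));bs=balls(s,(350,155,385,180));print(bt,bs)
bt=sorted(bt[:2]);bs=sorted(bs[:2])
# left in top=+y ; left in side=? pair both ways
for p,q in((0,0),(0,1)):
    A=tri(bt[0][:2],bs[p][:2]);B=tri(bt[1][:2],bs[1-p][:2]);print(A,B,(A[0]+B[0])/2)
T=lambda p:(339.6+p[0]/5,179.6+p[1]/5);S=lambda p:(284.6+(p[0]-385)/4,119.6+p[1]/4)
for nm,a,b in(("fixL",(157,123),(467,90)),("fixR",(328,183),(543,42)),("movL",(115,238),(533,125)),("movR",(290,302),(605,73))):print(nm,tri(T(a),S(b)))
A=cv2.resize(t[182:265,345:412],None,fx=7,fy=7,interpolation=cv2.INTER_CUBIC);B=cv2.resize(s[126:174,288:356],None,fx=4.8,fy=4.8,interpolation=cv2.INTER_CUBIC)
o=np.zeros((581,800,3),np.uint8);o[:,:469]=A;o[:230,470:796]=B[:,:326];cv2.imwrite("pics/v7.png",o)
```

```text
[[350.43, 279.23, 35], [375.43, 288.23, 35]] [[362.88, 164.72, 137]]Traceback (most recent call last):
  File "<stdin>", line 10, in <module>
IndexError: list index out of range
```

Run:
```python
from h import *
t=cv2.imread("pics/top0.png");s=cv2.imread("pics/side0.png")
c=s[150:182,350:385];h=cv2.cvtColor(c,cv2.COLOR_BGR2HSV)
for th in(190,205,220):
    n,l,st,ce=cv2.connectedComponentsWithStats(((h[...,1]<45)&(h[...,2]>th)).astype(np.uint8));print(th,[(ce[i]+[350,150]).round(1).tolist()+[int(st[i,4])] for i in range(1,n)])
bt=[(350.43,279.23),(375.43,288.23)];print([onz("top",*b,.046) for b in bt],onz("top",362.93,283.73,.046))
T=lambda p:(339.6+p[0]/5,179.6+p[1]/5);S=lambda p:(284.6+(p[0]-385)/4,119.6+p[1]/4)
for nm,a,b in(("fixL",(157,123),(467,90)),("fixR",(328,183),(543,42)),("movL",(115,238),(533,125)),("movR",(290,302),(605,73)),("ballL",(52,497),(684,209)),("ballR",(178,543),(738,167))):print(nm,tri(T(a),S(b)))
A=cv2.resize(t[182:265,345:412],None,fx=7,fy=7,interpolation=cv2.INTER_CUBIC);B=cv2.resize(s[126:174,288:356],None,fx=4.8,fy=4.8,interpolation=cv2.INTER_CUBIC)
o=np.zeros((581,800,3),np.uint8);o[:,:469]=A;o[:230,470:796]=B[:,:326];cv2.imwrite("pics/v7.png",o)
```

```text
190 [[373.0, 160.5, 18], [363.0, 164.0, 1], [359.8, 171.0, 20]]
205 [[373.1, 160.4, 15], [359.8, 170.6, 14]]
220 [[372.9, 160.1, 8], [359.5, 170.5, 8]]
[array([ 0.36383842, -0.18453732,  0.046     ]), array([ 0.34230328, -0.24733696,  0.046     ])] [ 0.3530671 -0.2159481  0.046    ]
fixL (array([ 0.55331699, -0.23781455,  0.05229107]), np.float64(0.0006052129583193831))
fixR (array([ 0.52336031, -0.32551505,  0.05173732]), np.float64(0.0008271050827432942))
movL (array([ 0.49273023, -0.21552903,  0.05388531]), np.float64(0.0030322995692571107))
movR (array([ 0.46340191, -0.30341828,  0.05403099]), np.float64(0.0004930431720755849))
ballL (array([ 0.36387988, -0.18430903,  0.04280949]), np.float64(0.0004930530698930325))
ballR (array([ 0.34170167, -0.24778492,  0.04298266]), np.float64(0.0007063752073801907))
```

View pics/v7.png

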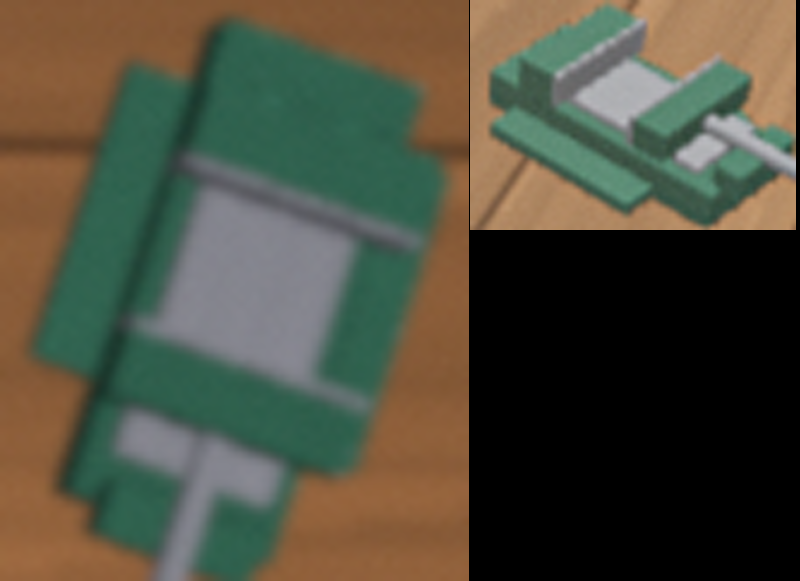

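Run:
```python
from h import *
T=lambda p,z:onz("top",344.57+p[0]/7,181.57+p[1]/7,z)[:2]
psi=-.333;c,s=np.cos(psi),np.sin(psi);R=np.array([[c,s],[-s,c]]);O=np.array([.5085,-.2700])
for nm,a,b,z in(("fix plate back top",(180,153),(427,240),.06),("fix plate front top",(183,166),(420,248),.06),("bed far edge",(200,187),(357,238),.035),("mov plate inner top",(128,316),(371,402),.06),("bed near",(160,325),(316,378),.035),("fixback",(228,17),(425,88),.06)):
    A,B=T(a,z),T(b,z);d=A-B;print(nm,"x",[(R@(p-O))[0].round(4) for p in(A,B)],"ymid",(R@((A+B)/2-O))[1].round(4),"len",np.hypot(*d).round(4),"yaw",np.arctan2(-d[0],d[1]).round(3))
print("spindle",R@(np.array([.3530,-.2159])-O))
```

```text
fix plate back top x [np.float64(0.0314), np.float64(0.0321)] ymid 0.002 len 0.0943 yaw -0.325
fix plate front top x [np.float64(0.0273), np.float64(0.0285)] ymid 0.0015 len 0.0903 yaw -0.32
bed far edge x [np.float64(0.0267), np.float64(0.0287)] ymid 0.0016 len 0.0609 yaw -0.3
mov plate inner top x [np.float64(-0.0309), np.float64(-0.0303)] ymid 0.0025 len 0.0922 yaw -0.326
bed near x [np.float64(-0.0268), np.float64(-0.0256)] ymid -0.0 len 0.0604 yaw -0.314
fixback x [np.float64(0.0846), np.float64(0.0846)] ymid 0.0101 len 0.0758 yaw -0.333
spindle [-0.16464195  0.00029828]
```

Top-view measurements agree: the jaw faces are at about +28 and -30 mm and the middle of the gap is at about (0.508, -0.2685), yaw ≈ -0.326. The spindle line passes within 1 mm of it. Now carrying the block over.

Call:
step_arm:
  moves: "-0.0113 0.0433 -0.006 0 0.02;-0.0113 0.0433 -0.006 0 0.02;-0.0113 0.0433 -0.006 0 0.02;-0.0113 0.0433 -0.006 0 0.02;-0.0113 0.0433 -0.006 0 0.02"

```text
t: 28.55
tcp_pos: [0.5176, -0.0028, 0.2459]
eef_rot: [-3.142, 0.001, 0.206]
contact_force: [0.6, -0.7, -1.5]
width: 0.34
```

Call:
step_arm:
  moves: "-0.0113 0.0433 0 0 0.02;-0.0113 0.0433 0 0 0.02;-0.0113 0.0433 0 0 0.02;-0.0113 0.0433 0 0 0.02;-0.0113 0.0433 0 0 0.02"

```text
t: 29.05
tcp_pos: [0.5068, -0.2258, 0.2457]
eef_rot: [-3.141, 0.001, 0.206]
contact_force: [0.7, 0.4, -1.9]
width: 0.332
```

Call:
step_arm:
  moves: "-0.0113 0.0433 0 0 0.02;0 0 0 0.133 0.02;0 0 0 0.133 0.02;0 0 0 0.133 0.02;0 0 0 0.133 0.02"

```text
t: 29.55
tcp_pos: [0.5048, -0.2688, 0.2454]
eef_rot: [-3.141, 0.002, -0.332]
contact_force: [0.1, -0.8, -1.7]
width: 0.336
```

Call:
step_arm:
  moves: "0 0 0.03 0 0.02;0 0 0.03 0 0.02;0 0 0.02 0 0.02;0 0 0 0 0.02;0 0 0 0 0.02"

```text
t: 30.05
tcp_pos: [0.5055, -0.269, 0.1662]
eef_rot: [-3.141, 0.001, -0.326]
contact_force: [0.1, 0.1, -1.7]
width: 0.334
```

Call:
step_arm:
  moves: "0.001 -0.0014 0.03 0 0.02;0 0 0.03 0 0.02;0 0 0.02 0 0.02;0 0 0.013 0 0.02;0 0 0 0 0.02"

```text
t: 30.55
tcp_pos: [0.5071, -0.2681, 0.0725]
eef_rot: [-3.141, 0.001, -0.326]
contact_force: [0.3, 0.2, -2.0]
width: 0.337
```

Call:
step_arm:
  moves: "0 0 0.003 0 0.02;0 0 0.002 0 0.02;0 0 0.001 0 0.02;0 0 0 0 0.02;0 0 0 0 0.02"

```text
t: 31.05
tcp_pos: [0.5075, -0.2684, 0.0674]
eef_rot: [3.142, -0.001, -0.326]
contact_force: [1.2, -0.0, -3.4]
width: 0.332
```

Call:
step_arm:
  moves: "0 0 0.001 0 0.02;0 0 0 0 0.02;0 0 0.0005 0 0.02;0 0 0 0 0.02;0 0 0 0 0.02"

```text
t: 31.55
tcp_pos: [0.5073, -0.2683, 0.0655]
eef_rot: [-3.142, 0.0, -0.326]
contact_force: [-0.3, 0.7, -2.2]
width: 0.334
```

Call:
step_arm:
  moves: "0 0 0.0007 0 0.02;0 0 0 0 0.02;0 0 0 0 0.02;0 0 0 0 0.02;0 0 0 0 0.02"

```text
t: 32.05
tcp_pos: [0.5075, -0.2683, 0.0654]
eef_rot: [3.142, -0.001, -0.326]
contact_force: [-1.8, 0.8, 5.2]
width: 0.336
```

Touchdown is at z = 0.0654, as predicted. Release and retreat.

Call:
step_arm:
  moves: "0 0 0 0 0.06;0 0 0 0 0.06;0 0 0 0 0.06;0 0 0 0 0.06;0 0 -0.01 0 0.06"

```text
t: 32.55
tcp_pos: [0.5065, -0.2679, 0.074]
eef_rot: [-3.141, 0.002, -0.326]
contact_force: [-0.1, -0.5, 0.2]
width: 0.704
```

Call:
step_arm:
  moves: "0 0 -0.03 0 0.06;0 0 -0.045 0 0.06;0 0 -0.045 0 0.06;0 0 -0.045 0 0.06;0 0 0 0 0.06"

```text
t: 33.05
tcp_pos: [0.51, -0.2698, 0.2471]
eef_rot: [3.14, -0.012, -0.327]
contact_force: [0.3, -0.1, 0.7]
width: 0.704
```

Call:
step_arm:
  moves: "-0.01 0.045 0 0 0.06;-0.01 0.045 0 0 0.06;-0.01 0.045 0 0 0.06;-0.01 0.045 0 0 0.06;-0.01 0.045 0 0 0.06"

```text
t: 33.55
tcp_pos: [0.3867, -0.4667, 0.2402]
eef_rot: [3.141, -0.0, -0.326]
contact_force: [0.3, -0.8, -0.1]
width: 0.703
```

Run:
```python
from h import *
t=arm.camera("top");s=arm.camera("side")
cv2.imwrite("pics/topf.png",t[:,:,::-1]);cv2.imwrite("pics/sidef.png",s[:,:,::-1])
A=cv2.resize(t[195:250,355:405,::-1],None,fx=8,fy=8,interpolation=cv2.INTER_CUBIC)
B=cv2.resize(s[120:170,288:360,::-1],None,fx=5,fy=5,interpolation=cv2.INTER_CUBIC)
C=cv2.resize(t[60:260,70:440,::-1],None,fx=.95,fy=.95)
o=np.zeros((450,800,3),np.uint8);o[:440,:400]=A;o[:250,405:765]=B;o[255:255+C.shape[0],405:405+C.shape[1]]=C;cv2.imwrite("pics/v8.png",o)
print(arm.sense()["t"])
```

```text
33.65
```

View pics/v8.png

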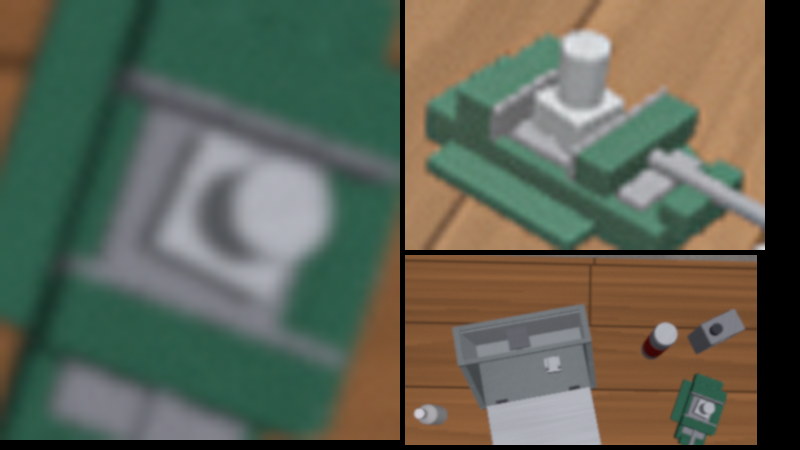

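The block stands upright in the vise, and the flap, clevis block and bystanders are as they were. Its edges may be slightly turned against the jaws, so I'll measure that.

Run:
```python
from h import *
t=cv2.imread("pics/topf.png");g=cv2.resize(cv2.cvtColor(t,6)[195:250,355:405],None,fx=8,fy=8,interpolation=cv2.INTER_CUBIC)
P=lambda p,z:onz("top",355-.44+p[0]/8,195-.44+p[1]/8,z)[:2]
print("levels bed",g[200,125:150:5],"base",g[260,200:225:6],g[160,200:215:5])
for th in(150,158,166,174):
    m=(g>th).astype(np.uint8);n,l,st,c=cv2.connectedComponentsWithStats(m);k=l[210,290];mm=(l==k)
    # left edge: first pixel in rows; bottom edge: last pixel in cols
    L=np.array([(np.nonzero(mm[y])[0][0],y) for y in range(150,225,3)],np.float32);B=np.array([(x,np.nonzero(mm[:,x])[0][-1]) for x in range(175,265,3)],np.float32)
    f=lambda Q:cv2.fitLine(Q,cv2.DIST_HUBER,0,.01,.01).ravel()
    a,b=f(L),f(B);A=[P(a[2:]+s*a[:2],.06) for s in(-40,40)];D=[P(b[2:]+s*b[:2],.06) for s in(-40,40)]
    an=lambda e:((np.arctan2(*(e[1]-e[0])[::-1])+.785)%(np.pi/2)-.785).round(3)
    M=np.c_[a[:2],-b[:2]];q=np.linalg.solve(M,b[2:]-a[2:]);print(th,int(mm.sum()),"yaw left",an(A),"bottom",an(D),"corner",P(a[2:]+q[0]*a[:2],.06))
p=P((282,212),.10);print("stub top",p)
```

```text
levels bed [110 119 125 126 123] base [153 157 155 148 139] [154 166 171]
150 11188 yaw left -0.448 bottom -0.458 corner [ 0.50047277 -0.24424733]Traceback (most recent call last):
  File "<stdin>", line 8, in <module>
IndexError: index 0 is out of bounds for axis 0 with size 0
```

Run:
```python
from h import *
S=lambda p,z:onz("side",287.6+(p[0]-405)/5,119.6+p[1]/5,z)[:2]
an=lambda p,q:((np.arctan2(*(p-q)[::-1])+.785)%(np.pi/2)-.785).round(3)
l,f,r=[S(p,.06) for p in((535,98),(577,127),(623,98))]
print(an(l,f),np.hypot(*(l-f)),an(r,f),np.hypot(*(r-f)),"centre",(l+r)/2)
print("jaw mov",an(S((580,150),.06),S((665,92),.06)))
T=lambda p,z:onz("top",354.56+p[0]/8,194.56+p[1]/8,z)[:2]
a,b,c=[T(p,.06) for p in((205,128),(152,247),(267,305))]
print("top",an(a,b),np.hypot(*(a-b)),an(c,b),np.hypot(*(c-b)),"centre",(a+c)/2,"stub",T((282,208),.10))
print("jaw top",an(T((130,75),.06),T((398,172),.06)),an(T((70,258),.06),T((340,362),.06)))
# gradient-orientation estimate on base outline, both views
for n,fn,(x0,y0,x1,y1),z in(("top","topf",(372,208,394,236),.06),("side","sidef",(312,136,334,150),.06)):
    g=cv2.GaussianBlur(cv2.cvtColor(cv2.imread(f"pics/{fn}.png"),6),(0,0),.8);m=cv2.resize(g[y0:y1,x0:x1],None,fx=8,fy=8,interpolation=cv2.INTER_CUBIC)
    ls=cv2.createLineSegmentDetector().detect(m)[0]
    for q in (ls.reshape(-1,4) if ls is not None else []):
        L=np.hypot(q[2]-q[0],q[3]-q[1])
        if L>35:
            u=[onz(n,x0-.44+q[i]/8,y0-.44+q[i+1]/8,z)[:2] for i in(0,2)];print(n,q.round().astype(int),an(*u),np.hypot(*(u[0]-u[1])).round(3))
```

```text
-0.463 0.03788615774521855 -0.36 0.04338437947963528 centre [ 0.50744036 -0.26510769]
jaw mov -0.331
top -0.435 0.04164068820678015 -0.455 0.040176554130491336 centre [ 0.50878227 -0.26799351] stub [ 0.50927159 -0.268894  ]
jaw top -0.334 -0.354
```

Both views give the block ≈ -0.44 against the vise ≈ -0.33, so it is about 0.11 rad off square, while its centre is good. The width reading (expected ~0.45 when square) shows the first squeeze hadn't finished. I'll go back and square it with a firmer, longer squeeze on its base.

Call:
step_arm:
  moves: "0.0103 -0.0454 0 0 0.07;0.0103 -0.0454 0 0 0.07;0.0103 -0.0454 0 0 0.07;0.0103 -0.0454 0 0 0.07;0.0103 -0.0454 0 0 0.07"

```text
t: 34.15
tcp_pos: [0.51, -0.265, 0.2401]
eef_rot: [-3.142, -0.0, -0.326]
contact_force: [1.0, -0.7, 0.1]
width: 0.821
```

Call:
step_arm:
  moves: "0 0 0.04 0.004 0.07;0 0 0.04 0 0.07;0 0 0.03 0 0.07;0 0 0 0 0.07;0 0 0 0 0.07"

```text
t: 34.65
tcp_pos: [0.5095, -0.2669, 0.1304]
eef_rot: [-3.142, 0.0, -0.33]
contact_force: [-1.0, 1.3, -0.0]
width: 0.817
```

Call:
step_arm:
  moves: "-0.0005 0.0018 0.03 0 0.07;0 0 0.03 0 0.07;0 0 0.02 0 0.07;0 0 0.01 0 0.07;0 0 0 0 0.07"

```text
t: 35.15
tcp_pos: [0.5087, -0.2687, 0.0403]
eef_rot: [-3.142, -0.0, -0.33]
contact_force: [-0.3, 0.9, 0.0]
width: 0.82
```

Call:
step_arm:
  moves: "0 0 0 0 0.034;0 0 0 0 0.034;0 0 0 0 0.034;0 0 0 0 0.034;0 0 0 0 0.034"
  newtons: 50

```text
t: 35.65
tcp_pos: [0.5094, -0.269, 0.0419]
eef_rot: [3.141, -0.003, -0.33]
contact_force: [-1.7, 0.5, 8.2]
width: 0.47
```

Call:
step_arm:
  moves: "0 0 0 0 0.034;0 0 0 0 0.034;0 0 0 0 0.034;0 0 0 0 0.034;0 0 0 0 0.034"

```text
t: 36.15
tcp_pos: [0.5094, -0.269, 0.0419]
eef_rot: [3.141, -0.003, -0.331]
contact_force: [-1.6, 0.4, 7.7]
width: 0.475
```

Call:
step_arm:
  moves: "0 0 0 0 0.07;0 0 0 0 0.07;0 0 0 0 0.07;0 0 0 0 0.07;0 0 -0.01 0 0.07"

```text
t: 36.65
tcp_pos: [0.5075, -0.268, 0.049]
eef_rot: [-3.141, 0.003, -0.33]
contact_force: [0.0, 1.2, 0.5]
width: 0.821
```

Call:
step_arm:
  moves: "0 0 -0.04 0 0.07;0 0 -0.045 0 0.07;0 0 -0.045 0 0.07;0 0 -0.045 0 0.07;0 0 0 0 0.07"

```text
t: 37.15
tcp_pos: [0.511, -0.27, 0.2321]
eef_rot: [3.14, -0.012, -0.331]
contact_force: [0.8, 0.0, 0.4]
width: 0.822
```

Call:
step_arm:
  moves: "-0.01 0.045 0 0 0.07;-0.01 0.045 0 0 0.07;-0.01 0.045 0 0 0.07;-0.01 0.045 0 0 0.07;-0.01 0.045 0 0 0.07"

```text
t: 37.65
tcp_pos: [0.3868, -0.4663, 0.2251]
eef_rot: [-3.142, -0.0, -0.33]
contact_force: [0.9, -1.7, 0.5]
width: 0.82
```

```bash
cat > chk.py <<'E'
from h import *
import sys
def run(fn):
    g=cv2.resize(cv2.cvtColor(cv2.imread(fn),6)[195:250,355:405],None,fx=8,fy=8,interpolation=cv2.INTER_CUBIC)
    P=lambda p,z:onz("top",355-.44+p[0]/8,195-.44+p[1]/8,z)[:2]
    for th in(138,142,146,150):
        m=(g>th).astype(np.uint8);n,l,st,c=cv2.connectedComponentsWithStats(m);mm=(l==l[210,290])
        L=np.array([(np.nonzero(mm[y])[0][0],y) for y in range(155,225,3)],np.float32);B=np.array([(x,np.nonzero(mm[:,x])[0][-1]) for x in range(180,255,3)],np.float32)
        f=lambda Q:cv2.fitLine(Q,cv2.DIST_HUBER,0,.01,.01).ravel()
        a,b=f(L),f(B);A=[P(a[2:]+s*a[:2],.06) for s in(-40,40)];D=[P(b[2:]+s*b[:2],.06) for s in(-40,40)]
        an=lambda e:((np.arctan2(*(e[1]-e[0])[::-1])+.785)%(np.pi/2)-.785).round(3)
        q=np.linalg.solve(np.c_[a[:2],-b[:2]],b[2:]-a[2:]);C=P(a[2:]+q[0]*a[:2],.06);y=(an(A)+an(D))/2
        cen=C+.02*np.array([np.cos(y),np.sin(y)])+.02*np.array([np.sin(y),-np.cos(y)])
        print(fn,th,int(mm.sum()),"yaw left",an(A),"bottom",an(D),"corner",C.round(4),"centre",cen.round(4))
E
python3 - <<'E'
from chk import *
t=arm.camera("top");s=arm.camera("side");cv2.imwrite("pics/topg.png",t[:,:,::-1]);cv2.imwrite("pics/sideg.png",s[:,:,::-1])
run("pics/topf.png");run("pics/topg.png")
# compare cabinet/bystander regions with the earlier pictures
a=cv2.imread("pics/topf.png").astype(int);b=cv2.imread("pics/topg.png").astype(int);c=cv2.imread("pics/top0.png").astype(int)
for nm,(x0,y0,x1,y1) in dict(can=(315,125,362,175),tin=(365,112,432,168),bottle=(75,212,120,245)).items():print(nm,np.abs(b-c)[y0:y1,x0:x1].mean().round(2))
print(arm.sense()["t"])
E
```

```text
pics/topf.png 138 13843 yaw left -0.451 bottom -0.461 corner [ 0.5002 -0.2428] centre [ 0.5093 -0.2696]
pics/topf.png 142 13040 yaw left -0.447 bottom -0.46 corner [ 0.5002 -0.2434] centre [ 0.5095 -0.2701]
pics/topf.png 146 12179 yaw left -0.446 bottom -0.459 corner [ 0.5004 -0.2438] centre [ 0.5097 -0.2705]
pics/topf.png 150 11188 yaw left -0.448 bottom -0.46 corner [ 0.5006 -0.2443] centre [ 0.5098 -0.271 ]
pics/topg.png 138 13837 yaw left -0.448 bottom -0.452 corner [ 0.5    -0.2428] centre [ 0.5093 -0.2695]
pics/topg.png 142 12995 yaw left -0.445 bottom -0.457 corner [ 0.5003 -0.2434] centre [ 0.5096 -0.2701]
pics/topg.png 146 12097 yaw left -0.447 bottom -0.453 corner [ 0.5004 -0.2438] centre [ 0.5097 -0.2705]
pics/topg.png 150 11112 yaw left -0.445 bottom -0.452 corner [ 0.5005 -0.2443] centre [ 0.5099 -0.271 ]
can 4.02
tin 3.72
bottle 4.57
37.75
```

The yaw is unchanged: the rubbery pads jam on the base rather than turning it. I'll regrip the stub, lift 3 mm, turn by 0.12 rad and set down again.

Call:
step_arm:
  moves: "0.0101 -0.0453 0 0 0.06;0.0101 -0.0453 0 0 0.06;0.0101 -0.0453 0 0 0.06;0.0101 -0.0453 0 0 0.06;0.0101 -0.0453 0 0 0.06"

```text
t: 38.25
tcp_pos: [0.5098, -0.2653, 0.2251]
eef_rot: [-3.142, -0.0, -0.331]
contact_force: [0.8, -0.5, -0.2]
width: 0.702
```

Call:
step_arm:
  moves: "0 0.0025 0.04 0 0.06;0 0 0.04 0 0.06;0 0 0.015 0 0.06;0 0 0 0 0.06;0 0 0 0 0.06"

```text
t: 38.75
tcp_pos: [0.5087, -0.2696, 0.1304]
eef_rot: [3.142, -0.0, -0.33]
contact_force: [1.2, 0.5, 0.2]
width: 0.707
```

Call:
step_arm:
  moves: "0 -0.0007 0.03 0 0.06;0 0 0.025 0 0.06;0 0 0.01 0 0.06;0 0 0 0 0.06;0 0 0 0 0.02"
  newtons: 60

```text
t: 39.25
tcp_pos: [0.5095, -0.2694, 0.0662]
eef_rot: [3.141, -0.002, -0.33]
contact_force: [1.3, -0.4, -0.1]
width: 0.549
```

Call:
step_arm:
  moves: "0 0 0 0 0.02;0 0 0 0 0.02;0 0 0 0 0.02;0 0 -0.003 0 0.02;0 0 0 0 0.02"

```text
t: 39.75
tcp_pos: [0.5088, -0.269, 0.0684]
eef_rot: [3.141, -0.001, -0.33]
contact_force: [0.5, -0.6, -2.2]
width: 0.334
```

Call:
step_arm:
  moves: "0 0 0 -0.04 0.02;0 0 0 -0.04 0.02;0 0 0 -0.042 0.02;0 0 0 0 0.02;0 0 0 0 0.02"

```text
t: 40.25
tcp_pos: [0.5086, -0.2689, 0.0676]
eef_rot: [-3.141, 0.0, -0.208]
contact_force: [-0.6, -0.5, -1.4]
width: 0.334
```

Call:
step_arm:
  moves: "0 0 0.001 0 0.02;0 0 0.001 0 0.02;0 0 0 0 0.02;0 0 0 0 0.02;0 0 0 0 0.02"

```text
t: 40.75
tcp_pos: [0.5087, -0.2689, 0.0665]
eef_rot: [3.141, -0.0, -0.208]
contact_force: [-2.0, 0.1, 6.0]
width: 0.337
```

Call:
step_arm:
  moves: "0 0 0.0007 0 0.02;0 0 0 0 0.02;0 0 0.0005 0 0.02;0 0 0 0 0.02;0 0 0 0 0.02"

```text
t: 41.25
tcp_pos: [0.5088, -0.2689, 0.0664]
eef_rot: [3.141, -0.001, -0.208]
contact_force: [-4.3, 2.9, 16.6]
width: 0.34
```

Call:
step_arm:
  moves: "0 0 -0.001 0 0.02;0 0 0 0 0.06;0 0 0 0 0.06;0 0 0 0 0.06;0 0 -0.01 0 0.06"

```text
t: 41.75
tcp_pos: [0.508, -0.2685, 0.0746]
eef_rot: [-3.141, 0.003, -0.208]
contact_force: [-0.7, 0.1, 0.5]
width: 0.705
```

Call:
step_arm:
  moves: "0 0 -0.04 0 0.06;0 0 -0.045 0 0.06;0 0 -0.045 0 0.06;0 0 -0.03 0 0.06;0 0 0 0 0.06"

```text
t: 42.25
tcp_pos: [0.5108, -0.27, 0.2412]
eef_rot: [3.139, -0.009, -0.208]
contact_force: [0.1, 0.4, 0.3]
width: 0.704
```

Call:
step_arm:
  moves: "-0.015 0.044 0 0 0.06;-0.015 0.044 0 0 0.06;-0.015 0.044 0 0 0.06;-0.015 0.044 0 0 0.06;-0.015 0.044 0 0 0.06"

```text
t: 42.75
tcp_pos: [0.3885, -0.4698, 0.2354]
eef_rot: [-3.141, 0.0, -0.208]
contact_force: [0.8, 0.8, -0.4]
width: 0.705
```

Run:
```python
from chk import *
t=arm.camera("top");s=arm.camera("side");cv2.imwrite("pics/toph.png",t[:,:,::-1]);cv2.imwrite("pics/sideh.png",s[:,:,::-1])
run("pics/toph.png")
# white blob of stub top -> upright check; clevis/flap unchanged vs first open view
a=cv2.imread("pics/toph.png").astype(int);b=cv2.imread("pics/top1.png").astype(int);print("clevis diff",np.abs(a-b)[160:190,210:240].mean().round(2),"flap diff",np.abs(a-b)[205:240,170:260].mean().round(2))
print(arm.sense()["t"],arm.sense()["tcp_pos"])
```

```text
pics/toph.png 138 13799 yaw left -0.31 bottom -0.291 corner [ 0.4949 -0.2441] centre [ 0.5081 -0.2692]
pics/toph.png 142 12930 yaw left -0.305 bottom -0.291 corner [ 0.4951 -0.2447] centre [ 0.5083 -0.2697]
pics/toph.png 146 11996 yaw left -0.311 bottom -0.3 corner [ 0.4955 -0.2451] centre [ 0.5086 -0.2701]
pics/toph.png 150 10961 yaw left -0.321 bottom -0.281 corner [ 0.4956 -0.2452] centre [ 0.5087 -0.2702]
clevis diff 13.37 flap diff 17.36
42.85 [ 0.38325117 -0.47525912  0.23504514]
```

Run:
```python
from h import *
L=lambda f:cv2.imread(f"pics/{f}.png",0).astype(np.float32)
a,b,c=L("toph"),L("top1"),L("top0")
for nm,p,(x0,y0,x1,y1) in(("clevis",b,(212,162,240,188)),("flap",b,(150,190,270,250)),("can",c,(315,125,362,175)),("tin",c,(365,112,432,168)),("bottle",c,(75,212,120,245))):
    s=np.s_[y0:y1,x0:x1];print(nm,cv2.phaseCorrelate(p[s].copy(),a[s].copy()),p[s].mean(),a[s].mean())
```

```text
clevis ((0.05481280945700995, 0.4969940613706392), 0.9939385517143909) 148.7651 135.15797
flap ((0.14892273698728786, 0.12110175378304433), 0.9455445517434015) 169.87195 153.66763
can ((0.06872417615644366, 0.013050294962273057), 1.002225673397382) 102.25489 98.274895
tin ((-0.0033500025735193617, 0.026339220245397144), 0.9910136739412944) 97.78412 93.96588
bottle ((0.5777562573727373, 0.11874097459385524), 1.0532961715886622) 123.2936 118.6303
```

Everything else is unmoved to within about half a pixel; the differences were only exposure. Handing in.

```bash
python3 -c "
from station import arm
print(arm.hand_in())"
```

```text
the job is handed in; nothing more can be done
None
```

The job is handed in at about 43 s. The flap is fully open, and the stub block stands upright on the vise bed with the gripper clear of everything.

**What I did:**
- **Opening:** I pressed the pad to its stop at about 25 N, the catch let go and the flap dropped open.
- **Getting the block out:** The moves offer no way to lean the tool, so it stayed vertical. Dragging the block by pressing on its top failed twice; the block only rocked. I then hooked a finger behind the stub, pulled the block about 36 mm forward on the cabinet floor, gripped the stub and lifted it out.
- **Placing:** The block touched down on the bed at the predicted height. It was about 0.11 rad off square, and squeezing its base twice did not correct that. I regripped the stub, lifted it 3 mm, turned it and set it down again.

**Last checks (top camera):**
- **Squareness:** The block reads about -0.30 rad and the jaws -0.326 to -0.333, so it is about 1.5° off. Its edges scattered between -0.28 and -0.32 rad. The commanded turn implies about -0.32 to -0.33, so the two disagree slightly.
- **Centring:** The block is within about 1 to 2 mm of the middle of the jaw width. It stands about 9 mm clear of each jaw.
- **Everything else:** The clevis block, flap, can, tin and bottle have moved by 0.6 pixel or less (about 1.5 mm), which is within the measuring error.
- **Not viewed:** My picture allowance was used up, so the final setting-down was checked by numbers only. The last picture I viewed, before the turn, showed the block upright between the jaws.

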